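# Put the restored porcelain back on its own plinths

### The arm

A 6-joint arm with a two-finger parallel gripper is mounted at the origin on the work surface. World frame = base frame: x ahead of the robot, y to its left, z up, the work surface at z = 0. Lengths are in m, angles in rad, forces in N, time in s.
With the tool pointing down it reaches from about 0.275 to 0.875 m from the base axis. Payload 12.5 kg.
Tool frame: the origin (TCP) lies on the centre line of the jaws, within the pads' length; the fingertips stand r.finger_overhang ahead of it and the grasp point (between the pads) lies 3 mm ahead of it (r.finger_overhang is the distance from the TCP to the fingertips, in m); z points along the fingers, y is the direction in which the jaws open and shut (so a half turn about z gives the same grasp; the last joint's range is limited). The gripper opens to 85 mm and grips with 20 to 120 N. Pads are 22 mm wide; open, the fingers measure 114 mm over their backs; the gripper's body (76 mm by 85 mm) begins 54 mm behind the grasp point. The pads swing forward as they close: fully open they stand 13 mm farther back than shut.
Start: joints at [1.237, 0.351, 1.652, -0, 1.139, -0.085], TCP at [0.135, 0.533, 0.253] pointing down, gripper open.
Joint ranges: [-2.75, 2.75], [-0.79, 2.1], [0.01, 2.65], [-1.57, 4.71], [0.07, 3.14], [-2.87, 2.87]. Speed limits (rad/s): [2.22, 2.22, 2.79, 3.14, 3.14, 3.14].

### API

Orientations are given as a unit quaternion [x, y, z, w].
In Python, from cell import r, optics gives the robot as it stands. The module is installed in compiled form; this text tells all that it offers. Calls block until the motion is done:
- r.move_to(position, orientation): joint-space move of the TCP to a pose.
- r.move_linear(position, rot=None, vel=0.15): straight line of the TCP; rot=None keeps the orientation; vel is the mean speed in m/s.
- r.set_joints(angles): joint-space move.
- r.set_gripper(opening, squeeze=None): opening from 0.0 (shut) to 1.0 (fully open); squeeze is the grip in N (None keeps the last); returns when the fingers have stopped.
- r.sleep(seconds).
- r.inverse_kinematics(position, orientation): joint angles nearest the present ones, or None.
- optics.get_image(name): name is "side" or "top" or "wrist"; returns a dict with "pixels" (384x512x3 uint8, red, green, blue), "depth" (384x512 float32, m along the optical axis (not along the pixel's ray), 0 where there is no reading), "fx", "fy", "cx", "cy" (pixels), "D" ([k1, k2, p1, p2, k3] as OpenCV has them; the pictures are not rectified), "camera_from_world" (4x4, takes a point from world to camera coordinates); the wrist camera has in their place "mount" (4x4, takes a point from camera to tool coordinates, whose origin is the TCP and whose axes are the flange's). Camera axes: x right, y down, z forward; pixel columns grow to the right and rows downward; lengths in m; the calibration is good to about 2 mm. A picture is of the moment at which its call begins: read the wrist's pose just before it.
A pose or a line that the arm cannot do raises r.PlanningError and nothing moves.
- r.hand_in(): hands the job in, once; it reports no verdict.
Readings, each from a call of its own:
- r.current_t(): time.
- r.current_q(): joint angles.
- r.current_qvel(): joint speeds.
- r.current_effort(): joint torques, N m.
- r.current_tool_pos(): TCP position.
- r.current_ee_rot(): TCP orientation.
- r.current_contact_force(): force on the tool from outside, world axes, zero at the start.
- r.current_torque(): the same for the moment, N m.
- r.current_opening(): opening from 0.0 (shut) to 1.0 (fully open).
Only numpy, scipy, OpenCV 4.12 (cv2) and the standard library are available. Lean on these libraries where they do the work, as an engineer would, in place of code of your own. Each camera call takes 0.05 s, during which the arm holds its last target. There are 200 camera calls.

### The job

The three blue-and-white vessels are standing on each other's plinths: put each one upright and well centred on the plinth whose colour matches its stopper, so that the white spare plinth is empty at the end. Every coloured plinth is taken, so park one vessel upright on the white plinth first; never stand a vessel on the bare bench or let one fall over. Leave the glue jar, the tray of sherds and the brush where they are.

Things in the scene. Friction and masses are not known exactly. Their poses are not given: they have to be found in the camera images.
- vase: Bottle vase with a RED stopper; its place: the red plinth. Loose rigid porcelain, at the start upright on another's plinth, any yaw. Origin: centre of underside; z up its axis. 130 mm high; round belly 56 mm across at 30 mm up, foot 42 mm; straight neck 23 mm across from 74 to 118 mm up (grip it there), lip 30 mm across at 124 mm. 0.2 to 0.33 kg.
- square_jar: Square jar with a round YELLOW stopper; its place: the yellow plinth. Loose rigid porcelain, at the start upright on another's plinth, any yaw. Origin: centre of underside; z up its axis. Body 52 x 52 mm, straight-sided, 0 to 74 mm up, x and y square to its sides; narrower above, 95 mm high in all. 0.24 to 0.39 kg.
- lobed_pot: Low four-lobed pot with a GREEN stopper; its place: the green plinth. Loose rigid porcelain, at the start upright on another's plinth, any yaw. Origin: centre of underside; z up its axis. Upright walls to 52 mm up: lobes of 17 mm radius centred 13 mm out along +x, -x, +y, -y, so 60 mm across along x or y (52 mm diagonally); 62 mm high in all. 0.24 to 0.39 kg.
- plinth_red: Fixed square plinth, 100 x 100 mm and 15 mm high, flat on top, with a red top on a grey foot, on the felt bench. Origin: centre of its underside; z up, x and y along its sides.
- plinth_yellow: Fixed square plinth, 100 x 100 mm and 15 mm high, flat on top, with a yellow top on a grey foot, on the felt bench. Origin: centre of its underside; z up, x and y along its sides.
- plinth_green: Fixed square plinth, 100 x 100 mm and 15 mm high, flat on top, with a green top on a grey foot, on the felt bench. Origin: centre of its underside; z up, x and y along its sides.
- plinth_spare: Fixed square plinth, 100 x 100 mm and 15 mm high, flat on top, with a white top on a grey foot, on the felt bench. Origin: centre of its underside; z up, x and y along its sides. The spare: empty at the start.
- glue_jar: Bystander: loose amber glass jar of glue with a black cap, 44 mm across, 60 mm high, on the bench near the robot. Origin: centre of its underside.
- sherd_tray: Bystander: loose open blue tray with sherds in it, 130 x 100 mm (x by y), 30 mm high, on the bench to the right. Origin: centre of its underside.
- brush: Bystander: loose flat brush with a wooden handle and grey head, 160 mm long, lying along its x axis on the bench to the left, bristles to +x, less than 40 mm high.

How it is judged:
On the way:
1. one of the vessels has been parked upright on the white spare plinth and let go (((horizontal distance between vase and plinth_spare below 0.035 m and z of vase in the frame of plinth_spare between 0.01 and 0.021 m and angle between vase's own z axis and vertical below 0.1 rad and linear speed of vase below 0.02 m/s and contact force between the fingers and vase below 0.2 N) or (horizontal distance between square_jar and plinth_spare below 0.035 m and z of square_jar in the frame of plinth_spare between 0.01 and 0.021 m and angle between square_jar's own z axis and vertical below 0.1 rad and linear speed of square_jar below 0.02 m/s and contact force between the fingers and square_jar below 0.2 N) or (horizontal distance between lobed_pot and plinth_spare below 0.035 m and z of lobed_pot in the frame of plinth_spare between 0.01 and 0.021 m and angle between lobed_pot's own z axis and vertical below 0.1 rad and linear speed of lobed_pot below 0.02 m/s and contact force between the fingers and lobed_pot below 0.2 N))), for 0.2 s.
At the end, for the whole second after the job is handed in: The vase (red stopper) stands on the red plinth, the square jar on the yellow one and the lobed pot on the green one, each upright (within 0.1 rad), within 15 mm of the middle of its plinth's top, at rest; the white plinth is therefore empty (horizontal distance between vase and plinth_red below 0.015 m and z of vase in the frame of plinth_red between 0.01 and 0.021 m and angle between each of vase, square_jar, lobed_pot's own z axis and vertical below 0.1 rad and linear speed of each of vase, square_jar, lobed_pot below 0.02 m/s and horizontal distance between square_jar and plinth_yellow below 0.015 m and z of square_jar in the frame of plinth_yellow between 0.01 and 0.021 m and horizontal distance between lobed_pot and plinth_green below 0.015 m and z of lobed_pot in the frame of plinth_green between 0.01 and 0.021 m); the robot touches nothing.
It fails at once if a vessel is stood on the bare bench instead of a plinth, or falls off (height (world z) of any of vase, square_jar, lobed_pot below 0.007 m).
It fails at once if a vessel is tipped over (angle between any of vase, square_jar, lobed_pot's own z axis and vertical above 0.7 rad).
It fails at once if the glue jar, the tray or the brush is pushed more than 20 mm away (distance of any of glue_jar, sherd_tray, brush from where it was at the start of the episode above 0.02 m).
It also fails if it takes over 109 s, if anything falls off the work surface, if the arm or the gripper's body presses on something with over 40 N, if the wrist force passes 120 N, or if a joint passes its speed limit or range.

## Working session

There is one attempt and no reset: what is moved stays moved. The work goes in short steps, each a Python script; the robot and the scene stay as the last script left them, time stands still between calls to the robot, and variables do not carry over. Pictures are saved under pics/ and viewed, about 12 in all and at most 16, crops included, and the job is handed in when it is done.

```bash
mkdir -p pics; python3 - <<'E'
from cell import r, optics
import cv2,numpy as np,pickle
d={}
for n in("top","side","wrist"):
    p=(r.current_tool_pos(),r.current_ee_rot()); im=optics.get_image(n); d[n]=(im,p)
    if n!="wrist": cv2.imwrite(f"pics/{n}0.png",im["pixels"][:,:,::-1])
    print(n,[im[k] for k in("fx","fy","cx","cy","D")],im.get("mount",im.get("camera_from_world")),(im["depth"]>0).mean())
pickle.dump(d,open("d0.pkl","wb"));print(r.finger_overhang,r.current_ee_rot(),r.current_t())
E
```

```text
top [460.66561320105296, 460.66561320105296, 254.42582427185295, 195.1525783308545, array([-0.17090717,  0.        ,  0.        ,  0.        ,  0.        ])] [[ 2.55525252e-02 -9.99673226e-01 -7.13320643e-04 -1.07422823e-02]
 [-9.88718521e-01 -2.51671529e-02 -1.47656019e-01  5.34434910e-01]
 [ 1.47589816e-01  4.47825748e-03 -9.89038519e-01  1.41499726e+00]
 [ 0.00000000e+00  0.00000000e+00  0.00000000e+00  1.00000000e+00]] 0.9960123697916666
side [442.91896199237397, 442.91896199237397, 258.6235755599696, 183.75965317646, array([-0.08135573,  0.        ,  0.        ,  0.        ,  0.        ])] [[-0.99949793 -0.03116228 -0.00572795  0.55306375]
 [-0.01707865  0.68214809 -0.73101457  0.04774552]
 [ 0.02668738 -0.73054972 -0.68233781  1.30710609]
 [ 0.          0.          0.          1.        ]] 0.9959564208984375
wrist [292.6054606499952, 292.6054606499952, 254.58081286170912, 187.94544580833468, array([0.01478497, 0.        , 0.        , 0.        , 0.        ])] [[-9.50918370e-04 -9.44514325e-01 -3.28468850e-01  8.39308462e-02]
 [ 9.99999155e-01 -6.07113052e-04 -1.14924320e-03 -8.08991982e-04]
 [ 8.86058938e-04 -3.28469666e-01  9.44514104e-01 -1.20823134e-01]
 [ 0.00000000e+00  0.00000000e+00  0.00000000e+00  1.00000000e+00]] 0.9958750406901041
0.022 [ 1.24069315e-01  9.92273451e-01 -4.40258441e-04 -9.58384254e-05] 0.15
```

View pics/top0.png

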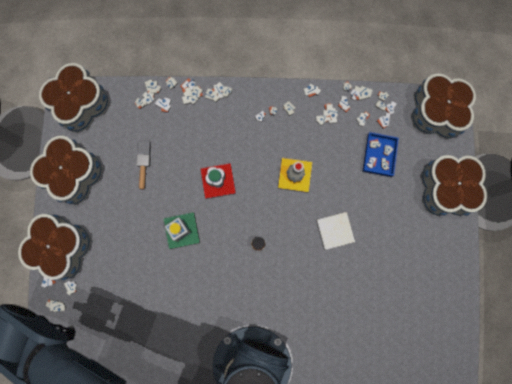

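View pics/side0.png

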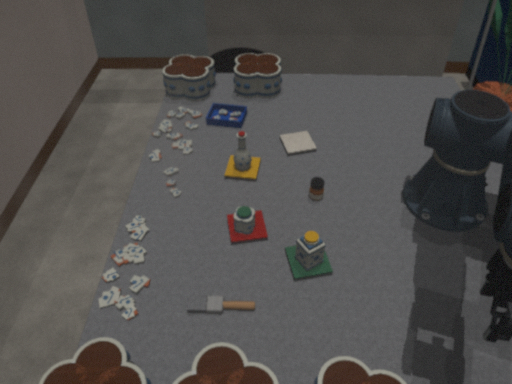

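The top view shows the pot (green stopper) on the red plinth (218,180), the vase (red stopper) on yellow (295,175), and the jar (yellow stopper) on green (182,230). White is empty at (336,230). The glue jar is at (258,243), the tray at (380,155) and the brush at (143,165). The side view agrees.

```bash
cat > h.py <<'E'
import cv2,numpy as np
from scipy.spatial.transform import Rotation as R
def cam(im,pose=None):
    "-> K,D,world_from_camera"
    K=np.array([[im["fx"],0,im["cx"]],[0,im["fy"],im["cy"]],[0,0,1]])
    if pose is None: T=np.linalg.inv(im["camera_from_world"])
    else:
        T=np.eye(4);T[:3,:3]=R.from_quat(pose[1]).as_matrix();T[:3,3]=pose[0];T=T@im["mount"]
    return K,im["D"],T
def rays(c,px):
    K,D,T=c; p=cv2.undistortPoints(np.asarray(px,float).reshape(-1,1,2),K,D)[:,0]
    return T[:3,3],np.c_[p,np.ones(len(p))]@T[:3,:3].T
def onplane(c,px,z):
    o,d=rays(c,px); return o+d*((z-o[2])/d[:,2])[:,None]
def tri(c1,p1,c2,p2):
    o1,d1=rays(c1,[p1]);o2,d2=rays(c2,[p2]);A=np.c_[d1[0],-d2[0]]
    s=np.linalg.lstsq(A,o2-o1,rcond=None)[0];a=o1+s[0]*d1[0];b=o2+s[1]*d2[0]
    return (a+b)/2,np.linalg.norm(a-b)
def mask(im,col):
    h,s,v=cv2.split(cv2.cvtColor(im["pixels"],cv2.COLOR_RGB2HSV))
    h=h.astype(int)
    if col=="red": m=((h<6)|(h>172))&(s>150)&(v>90)
    if col=="yellow": m=(h>18)&(h<32)&(s>150)&(v>120)
    if col=="green": m=(h>60)&(h<90)&(s>100)&(v>40)
    if col=="white": m=(s<40)&(v>185)
    return m.astype(np.uint8)*255
def blobs(im,col,amin=15):
    cs,_=cv2.findContours(mask(im,col),cv2.RETR_EXTERNAL,cv2.CHAIN_APPROX_NONE)
    return sorted([c for c in cs if cv2.contourArea(c)>=amin],key=cv2.contourArea,reverse=True)
def cen(c):
    m=cv2.moments(c);return np.array([m["m10"],m["m01"]])/m["m00"]
E
python3 - <<'E'
import pickle;from h import *
d=pickle.load(open("d0.pkl","rb"))
C={n:cam(d[n][0]) for n in("top","side")}
for col in("red","yellow","green","white"):
    B={}
    for n in C:
        B[n]=blobs(d[n][0],col)[:4]
        print(col,n,[(cen(c).round(1).tolist(),cv2.contourArea(c)) for c in B[n]])
    rc={n:[cv2.minAreaRect(cv2.convexHull(b))[0] for b in B[n]] for n in B}
    try:
        pb=C["top"],B["top"][0]
        pts=onplane(*[pb[0],pb[1][:,0].astype(float)],.015)[:,:2].astype(np.float32)
        print("  plinth rect",cv2.minAreaRect(pts))
        for i in range(min(2,len(B["top"]),len(B["side"]))): print("  tri",i,tri(C["top"],cen(cv2.convexHull(B["top"][i])),C["side"],cen(cv2.convexHull(B["side"][i]))))
    except Exception as e: print(e)
E
```

```text
red top [([219.5, 183.4], 482.0)]
red side [([248.9, 229.1], 376.5)]
  plinth rect ((0.5830979943275452, 0.12354059517383575), (0.09811510890722275, 0.09746789187192917), 11.431778907775879)
  tri 0 (array([0.58366664, 0.12408704, 0.00759208]), np.float64(0.0009627371227535261))
yellow top [([294.0, 176.6], 529.5), ([174.7, 228.1], 63.0)]
yellow side [([243.3, 168.7], 286.5), ([311.1, 236.0], 90.5)]
  plinth rect ((0.6090643405914307, -0.12541969120502472), (0.09833776205778122, 0.09923073649406433), 83.7311782836914)
  tri 0 (array([ 0.6090376 , -0.12596086,  0.0086632 ]), np.float64(0.0015030284672347127))
  tri 1 (array([0.41837843, 0.23947081, 0.10569985]), np.float64(0.0009069532378898796))
green top [([187.1, 232.2], 353.0), ([214.4, 175.4], 71.0), ([168.1, 219.8], 16.0)]
green side [([498.1, 13.5], 73.5)]
  plinth rect ((0.4194057881832123, 0.23390425741672516), (0.09434572607278824, 0.09537261724472046), 13.023120880126953)
  tri 0 (array([0.26389825, 0.18200091, 0.65628222]), np.float64(0.2459086695175695))
white top [([335.6, 230.4], 819.5), ([187.3, 93.6], 48.0), ([166.5, 103.5], 22.0), ([215.9, 93.7], 20.5)]
white side []
  plinth rect ((0.4310212731361389, -0.2593707740306854), (0.09533243626356125, 0.09505563229322433), 16.049184799194336)
```

```bash
cat >> h.py <<'E'
def down(a):
    "tool down, jaws opening along world direction (-sin a, cos a)"
    return (R.from_euler("z",a)*R.from_quat([0,1,0,0])).as_quat()
def shot(name="wrist"):
    from cell import r,optics
    p=(r.current_tool_pos(),r.current_ee_rot()); im=optics.get_image(name)
    return im,(p if name=="wrist" else None)
E
python3 - <<'E'
from cell import r; from h import *; import pickle
P={"jar":(.419,.236),"pot":(.583,.124),"vase":(.609,-.125),"white":(.431,-.259)}
S={};row=[]
for k,(x,y) in P.items():
    for i,dy in enumerate((-.04,.04) if k!="jar" else (.04,-.04)):
        r.move_to([x,y+dy,.24],down(0)); r.sleep(.1)
        S[k,i]=shot()
    row.append(cv2.resize(S[k,1][0]["pixels"][:,:,::-1],(400,300)))
cv2.imwrite("pics/survey.png",np.vstack([np.hstack(row[:2]),np.hstack(row[2:])]))
pickle.dump(S,open("s.pkl","wb"));print(r.current_t(),r.current_q(),r.current_tool_pos())
E
```

```text
7.575 [-5.66944488e-01  2.46273840e-01  1.83212784e+00 -1.10793857e-04
  1.06288187e+00 -2.13744890e+00] [ 0.43128767 -0.21948968  0.24002038]
```

View pics/survey.png

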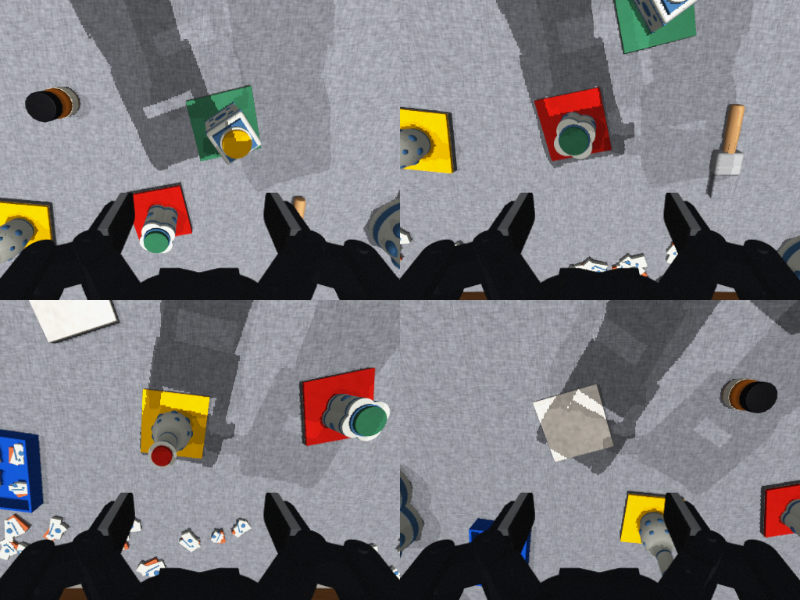

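Top left: jar on green, stopper at (236,143), body turned about 30°. Top right: pot on red (573,138). Bottom left: vase on yellow, stopper (162,456). Bottom right: white plinth empty (573,423). The jar, pot and vase are well apart.

```bash
cat >> h.py <<'E'
def cloud(im,pose=None):
    K,D,T=c=cam(im,pose); v,u=np.nonzero(im["depth"]>0)
    p=cv2.undistortPoints(np.c_[u,v].astype(float).reshape(-1,1,2),K,D)[:,0]
    z=im["depth"][v,u]; return np.c_[p*z[:,None],z]@T[:3,:3].T+T[:3,3]
def sl(p,c,rad,z0,z1):
    return p[(np.linalg.norm(p[:,:2]-c,axis=1)<rad)&(p[:,2]>z0)&(p[:,2]<z1)]
def rect(p): 
    (c,s,a)=cv2.minAreaRect(p[:,:2].astype(np.float32)); return np.round(c,4),np.round(s,4),round(a,1)
E
python3 - <<'E'
from h import *; import pickle
S=pickle.load(open("s.pkl","rb"))
P={"jar":(.419,.236),"pot":(.583,.124),"vase":(.609,-.125),"white":(.431,-.259)}
st={"jar":"yellow","pot":"green","vase":"red"};pl={"jar":"green","pot":"red","vase":"yellow"}
for k,c in P.items():
    cl=[cloud(*S[k,i]) for i in(0,1)]; C=[cam(*S[k,i]) for i in(0,1)]
    for i in(0,1):
        t=sl(cl[i],c,.085,.008,.0225); print(k,"plinth view",i,rect(t),"z med",np.median(t[:,2]).round(4))
    a=np.vstack(cl);h=sl(a,c,.075,.025,.2)
    if k=="white": 
        pass
    else:
        z=h[:,2];print("  z percentiles",np.percentile(z,[1,25,50,75,95,99]).round(4))
        # stopper by colour, both views
        cc=[]
        for i in(0,1):
            best=[b for b in blobs(S[k,i][0],st[k],40) if np.linalg.norm(onplane(C[i],[cen(b)],.12 if k=="vase" else .08)[0,:2]-c)<.05]
            cc.append(cen(best[0])); print("  st px",cc[-1],cv2.contourArea(best[0]))
        print("  stopper tri",tri(C[0],cc[0],C[1],cc[1]))
        # plinth by colour, hull rect on z .015
        for i in(0,1):
            b=[b for b in blobs(S[k,i][0],pl[k],150) if np.linalg.norm(onplane(C[i],[cen(b)],.015)[0,:2]-c)<.08]
            if b: print("  plinth colour",i,rect(onplane(C[i],np.vstack(b)[:,0],.015)))
    zs={"jar":(.05,.083),"pot":(.035,.075),"vase":(.1,.13),"white":(0.2,.3)}[k]
    t=sl(a,c,.06,*zs)
    if len(t)>20:
        print("  body",rect(t),len(t))
    for i in (0,1):
        t=sl(cl[i],c,.06,*zs)
        if len(t)>20: print("  body",i,rect(t))
# pot: radius profile by azimuth
E
```

```text
jar plinth view 0 (array([0.4197, 0.2348]), array([0.1002, 0.1002]), 13.3) z med 0.0151
jar plinth view 1 (array([0.4198, 0.2348]), array([0.1005, 0.1   ]), 13.2) z med 0.0149
  z percentiles [0.0276 0.0877 0.0964 0.1095 0.1107 0.1112]
  st px [214.63424771 185.01246883] 1002.5
  st px [303.08985361 184.47534915] 990.5
  stopper tri (array([0.41885146, 0.23931888, 0.10999716]), np.float64(2.0603619658470727e-05))
  plinth colour 0 (array([0.4196, 0.235 ]), array([0.099 , 0.0991]), 13.2)
  plinth colour 1 (array([0.4194, 0.2346]), array([0.0991, 0.0989]), 13.2)
  body (array([0.4183, 0.239 ]), array([0.0521, 0.0533]), 35.0) 773
  body 0 (array([0.4009, 0.2423]), array([0.0723, 0.0359]), 80.2)
  body 1 (array([0.4185, 0.2388]), array([0.0522, 0.0526]), 34.7)
pot plinth view 0 (array([0.5841, 0.1235]), array([0.1, 0.1]), 11.4) z med 0.015
pot plinth view 1 (array([0.5841, 0.1236]), array([0.0999, 0.1001]), 11.5) z med 0.0151
  z percentiles [0.0284 0.0666 0.0687 0.0768 0.0778 0.0784]
  st px [298.50050813 180.86636179] 984.0
  st px [222.1043027  180.09961493] 995.5
  stopper tri (array
[... 894 characters left out ...]
ray([0.0996, 0.0999]), 83.5)
  plinth colour 1 (array([ 0.6097, -0.1259]), array([0.0996, 0.1   ]), 83.4)
  body (array([ 0.6057, -0.1253]), array([0.0149, 0.023 ]), 7.2) 473
  body 0 (array([ 0.6043, -0.1278]), array([0.011 , 0.0229]), 27.4)
  body 1 (array([ 0.6033, -0.1222]), array([0.0223, 0.0092]), 68.2)
white plinth view 0 (array([ 0.4311, -0.2592]), array([0.1   , 0.0999]), 15.8) z med 0.015
white plinth view 1 (array([ 0.4312, -0.259 ]), array([0.1001, 0.1   ]), 15.8) z med 0.0151
  body (array([ 0.4292, -0.259 ]), array([0.1188, 0.0315]), 89.6) 28428
  body 0 (array([ 0.4273, -0.2721]), array([0.0931, 0.0291]), 82.5)
  body 1 (array([ 0.4272, -0.2466]), array([0.0292, 0.0944]), 6.6)
```

Plinth heights (0.015) and rectangles agree across colour, depth and both views. I'll park the vase first, after refining its axis.

```bash
cat >> h.py <<'E'
PL={"green":(.4197,.2348),"red":(.5841,.1235),"yellow":(.6096,-.126),"white":(.4311,-.2591)}
def best(cands,src,dst):
    from cell import r
    o=[]
    for a in cands:
        qs=[r.inverse_kinematics([*p,z],down(a)) for p in(src,dst) for z in(.1,.25)]
        if all(q is not None for q in qs): o.append((max(abs(q[5]) for q in qs),a))
    return min(o)[1]
def pick(xy,z,a,up,g=40):
    from cell import r
    r.set_gripper(1.0); r.move_to([*xy,.25],down(a)); r.move_linear([*xy,z],vel=.12)
    r.set_gripper(0.0,g); o1=r.current_opening(); f0=np.array(r.current_contact_force())
    r.move_linear([*xy,z+.02],vel=.05); r.sleep(.2)
    print("grip mm",o1*85,r.current_opening()*85,"dF",(np.array(r.current_contact_force())-f0).round(2),"t",r.current_t())
    r.move_linear([*xy,z+up],vel=.15)
def place(xy,z,a,up):
    from cell import r
    r.move_linear([*xy,z+up],down(a),vel=.18); r.move_linear([*xy,z+.012],vel=.12); r.sleep(.2)
    f0=np.array(r.current_contact_force()); h=z+.004
    while h>z-.003:   # feel for the plinth
        r.move_linear([*xy,h],vel=.03); f=(np.array(r.current_contact_force())-f0)[2]
        if f>2: break
        h-=.001
    print("set at",round(h-z,4),"dFz",round(f,2)); r.set_gripper(1.0); r.sleep(.2)
    r.move_linear([*xy,.25],vel=.15); print("t",r.current_t(),r.current_tool_pos())
E
python3 - <<'E'
from h import *; import pickle
from cell import r
S=pickle.load(open("s.pkl","rb"))
a=np.vstack([cloud(*S["vase",i]) for i in(0,1)]); t=sl(a,(.607,-.125),.03,.136,.16); print(rect(t),t.mean(0))
t2=sl(a,(.607,-.125),.05,.04,.05); print(cv2.minEnclosingCircle(t2[:,:2].astype(np.float32)))
xy=np.array(rect(t)[0],float)
y=best(np.radians([-120,-90,-60,-30,30,60,90,120]),xy,PL["white"]); print("yaw",y)
z=.116
pick(xy,z,y,.1); 
place(PL["white"],z,y,.1)
r.move_to([.431,-.20,.26],down(0)); r.sleep(.1)
s=shot(); c=cloud(*s); t=sl(c,PL["white"],.03,.136,.16); print("after",rect(t),t.mean(0))
top=shot("top")[0]; w=s[0]["pixels"][:,:,::-1]
cv2.imwrite("pics/park.png",np.hstack([cv2.resize(w,(400,300)),cv2.resize(top["pixels"][:,:,::-1],(400,300))]))
E
```

```text
(array([ 0.6099, -0.1248]), array([0.0295, 0.0296]), 75.4) [ 0.60845565 -0.12484648  0.14241664]
((0.609406054019928, -0.12471874058246613), 0.029524967074394226)
yaw -2.0943951023931953
grip mm 22.562501908141222 22.593302776881963 dF [ 1.76 -2.05 -7.26] t 12.4667
set at 0.0 dFz 5.1
t 18.9167 [ 0.4307774  -0.25887273  0.24921535]
after (array([ 0.4315, -0.2594]), array([0.0292, 0.029 ]), 1.0) [ 0.43029702 -0.25862976  0.14251462]
```

View pics/park.png

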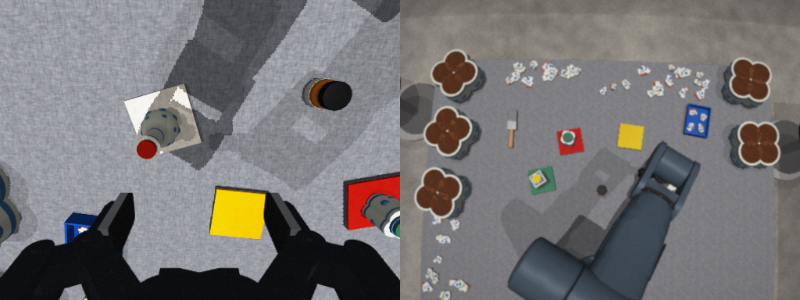

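The vase stands upright on white (left view, stopper at (147,149)), 0.5 mm off centre, and yellow is empty. Next: jar to yellow, then pot to green.

```bash
python3 - <<'E'
from h import *
from cell import r
xy=(.4185,.2389); z=.069
y=best(np.radians(35+90*np.arange(-3,3)),xy,PL["yellow"]); print("yaw",y)
pick(xy,z,y,.1)
place(PL["yellow"],z,y,.1)
r.move_to([.609,-.06,.26],down(0)); r.sleep(.1)
s=shot(); c=cloud(*s); print("jar body",rect(sl(c,PL["yellow"],.06,.05,.087)),"top",rect(sl(c,PL["yellow"],.04,.105,.115)))
r.move_to([.587,.10,.25],down(0)); r.sleep(.1); s2=shot(); c=cloud(*s2); print("pot still",rect(sl(c,(.587,.126),.06,.035,.075)))
cv2.imwrite("pics/jar.png",np.hstack([cv2.resize(q[0]["pixels"][:,:,::-1],(400,300)) for q in(s,s2)]))
E
```

```text
yaw -0.9599310885968813
grip mm 51.057425140225426 51.272987553864134 dF [  0.27  -0.18 -10.71] t 25.5583
set at 0.0 dFz 7.72
t 33.175 [ 0.60924022 -0.12591677  0.24905031]
jar body (array([ 0.6086, -0.1261]), array([0.0528, 0.0524]), 34.7) top (array([ 0.6092, -0.1262]), array([0.033 , 0.0345]), 43.3)
pot still (array([0.5892, 0.129 ]), array([0.0525, 0.0527]), 75.6)
```

View pics/jar.png

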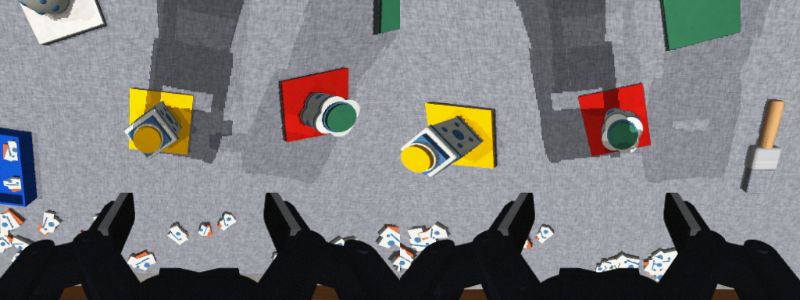

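The jar stands centred on yellow (stopper at (148,139), left view), the pot is untouched on red, and green is empty.

```bash
python3 - <<'E'
from h import *
from cell import r
xy=(.5893,.129); z=.048
y=best(np.radians(76+90*np.arange(-3,3)),xy,PL["green"]); print("yaw",y)
pick(xy,z,y,.12)
place(PL["green"],z,y,.12)
r.move_to([.42,.17,.25],down(0)); r.sleep(.1)
s=shot(); c=cloud(*s); print("pot",rect(sl(c,PL["green"],.06,.035,.075)))
r.move_to([.431,-.20,.26],down(0)); r.sleep(.1); s2=shot(); c=cloud(*s2); print("vase",rect(sl(c,PL["white"],.03,.136,.16)))
cv2.imwrite("pics/pot.png",np.hstack([cv2.resize(q[0]["pixels"][:,:,::-1],(400,300)) for q in(s,s2)]))
E
```

```text
yaw -1.8151424220741028
grip mm 51.37320911063685 51.79602024603863 dF [ 1.36  0.67 -9.3 ] t 39.8417
set at 0.0 dFz 7.9
t 46.7167 [0.41939742 0.23464842 0.24930719]
pot (array([0.42  , 0.2347]), array([0.0526, 0.0523]), 76.0)
vase (array([ 0.4317, -0.2592]), array([0.029 , 0.0295]), 26.8)
```

View pics/pot.png

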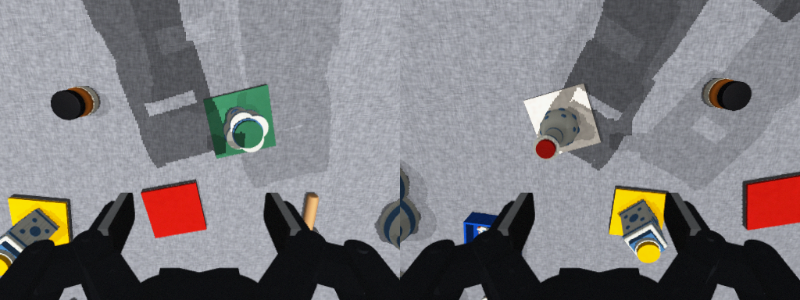

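The pot is centred on green (stopper at (247,130), left view), red is empty, and the vase is still on white at (545,148).

```bash
python3 - <<'E'
from h import *
from cell import r
xy=(.4316,-.2592); z=.116
y=best(np.radians([-120,-90,-60,-30,30,60,90,120]),xy,PL["red"]); print("yaw",y)
pick(xy,z,y,.13)
place(PL["red"],z,y,.13)
r.move_to([.584,.06,.26],down(0)); r.sleep(.1)
s=shot(); c=cloud(*s); t=sl(c,PL["red"],.03,.136,.16);print("vase",rect(t),t[:,2].max())
r.set_joints([1.237,.351,1.652,0,1.139,-.085]); r.sleep(.3)
s2=shot("top"); c=cloud(*s2)
for n,zz in(("red",(.136,.16)),("yellow",(.1,.12)),("green",(.06,.085))): t=sl(c,PL[n],.03,*zz);print("top",n,rect(t),np.array(PL[n]),len(t))
d0=__import__("pickle").load(open("d0.pkl","rb"))["top"][0]
diff=cv2.absdiff(d0["pixels"],s2[0]["pixels"]).max(2)>60
print("changed px tray/brush/glue",diff[130:180,360:402].sum(),diff[138:192,132:154].sum(),diff[232:254,248:270].sum())
cv2.imwrite("pics/end.png",np.hstack([cv2.resize(q[0]["pixels"][:,:,::-1],(400,300)) for q in(s,s2)])); print(r.current_t(),r.current_contact_force())
E
```

```text
yaw -1.5707963267948966
grip mm 22.428736854823757 22.45583442782037 dF [ 1.58 -0.35 -7.78] t 54.2583
set at 0.0 dFz 3.37
t 62.2083 [0.58369556 0.12342471 0.24904957]
vase (array([0.5846, 0.1235]), array([0.0293, 0.0293]), 51.4) 0.14701797678016146
top red (array([0.5828, 0.1226]), array([0.0252, 0.0272]), 1.6) [0.5841 0.1235] 71
top yellow (array([ 0.607 , -0.1263]), array([0.039 , 0.0401]), 34.6) [ 0.6096 -0.126 ] 134
top green (array([0.4191, 0.235 ]), array([0.0533, 0.0482]), 79.3) [0.4197 0.2348] 244
changed px tray/brush/glue 0 0 0
66.5167 [-0.43411263 -0.36439812 -0.49928153]
```

View pics/end.png

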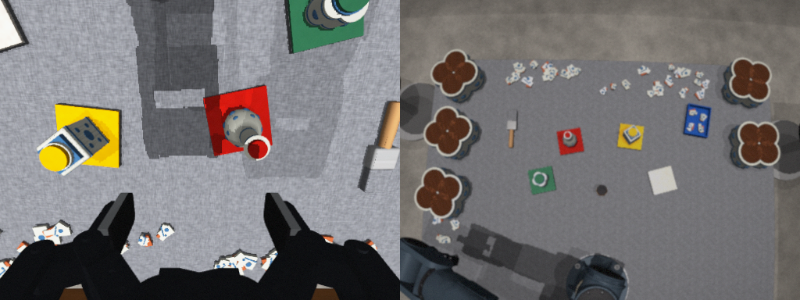

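The vase is on red, the jar on yellow and the pot on green. White is empty and the bystanders haven't moved, so I'm handing in.

```bash
python3 -c "
from cell import r
r.hand_in();print(r.current_t())"
```

```text
the job is handed in; nothing more can be done
the job is handed in; nothing more can be done
```

All three vessels are on their own plinths and the job is handed in, at about 67 s of the 109 s allowed. I parked the vase on the white plinth, moved the jar to yellow and the pot to green, then moved the vase to red.

- **Centring:** close-up wrist views put each vessel within about 1 mm of its plinth's centre. The coarser top view agrees to within about 3 mm.
- **Upright and clear:** in the final pictures all three stand upright, the white plinth is empty, and the arm is clear of everything.
- **Bystanders:** the image areas around the tray, brush and glue jar show no changed pixels between the start and end top views.
- **Failed checks:** none that matter. One early colour fix on the vase's stopper was poor because its two views missed each other by 5 mm, so I located the vase from depth instead. The hand-in gave no verdict.

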